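# Butt the rail to the stop and screw the clamp down tight

### The arm

A 6-joint arm with a two-finger parallel gripper is mounted at the origin on the work surface. World frame = base frame: x ahead of the robot, y to its left, z up, the work surface at z = 0. Lengths are in mm, angles in rad, forces in N, time in s.
With the tool pointing down it reaches from about 350 to 875 mm from the base axis. Payload 4.2 kg.
Tool frame: the origin (TCP) lies midway between the tips of the shut fingers; the grasp point (between the pads) lies 19 mm behind it (arm.grip_point_offset is the distance from the TCP to the grasp point, in mm); z points along the fingers, x is the direction in which the jaws open and shut, and the axes are right-handed (so a half turn about z gives the same grasp; the last joint's range is limited). The gripper opens to 85 mm and grips with 20 to 120 N. Pads are 22 mm wide; open, the fingers measure 114 mm over their backs; the gripper's body (76 mm by 85 mm) begins 54 mm behind the grasp point. The pads swing forward as they close: fully open they stand 13 mm farther back than shut.
Start: joints at [1.534, 0.385, 0.008, 0, -1.194, -0.259], TCP at [182.158, 597.844, 231.312] pointing down, gripper open.
Joint ranges: [-3.14, 3.14], [-1.21, 2.06], [-1.07, 1.41], [-3.16, 2.05], [-2.99, -0.16], [-3.1, 3.1]. Speed limits (rad/s): [2.79, 2.79, 3.14, 3.14, 3.14, 3.14].

### API

Orientations are given as a unit quaternion [x, y, z, w].
In Python, from bench import arm gives the robot as it stands.
- The arm moves only by the tool move_arm, never from a script. Its argument "targets" is a list of rows, each a list of 7 numbers: the shift along the tool's x, y, z in cm, then the turn, a rotation vector about the tool's x, y, z in degrees, then the closure in counts, from 0 (fully open) to 255 (shut). In form: [[x, y, z, wx, wy, wz, grip], ...]. A call has 1 to 20 rows; each row is the pose to reach, as a shift and turn from the pose commanded when the call began, along the tool's axes at that moment; what a row does not reach only later rows make up. A row lasts 1/8 s, in which the tool goes at most 62.5 mm and 10.7 degrees, less where a joint would pass 70% of its speed; a pose out of reach is approached as far as the arm can. A call with a gripper value outside its range is refused whole. The fingers move at their own pace and stop on an object; the grip force is fixed at half the most. Time passes only in rows, so rows that repeat a pose let the fingers close. It gives the time, the measured TCP pose, the force and the opening at its end, in the units of the state.
- arm.read_state(): the state, without advancing time (a new reading comes with each control period).
- arm.get_image(name): name is "side" or "top" or "wrist"; returns (picture, depth): 480x640x3 uint8, blue, green, red; 480x640 float32, mm along the optical axis (not along the pixel's ray), 0 where there is no reading.
- arm.camera_params(name): a dict with "mtx" (3x3 intrinsics, pixels), "world_to_cam" (4x4, takes a point from world to camera coordinates); the wrist camera has in their place "mount" (4x4, takes a point from camera to tool coordinates, whose origin is the TCP and whose axes are the tool frame's). Camera axes: x right, y down, z forward; pixel columns grow to the right and rows downward; lengths in mm; the calibration is good to about 2 mm. A picture is of the moment at which its call begins: read the wrist's pose just before it. camera_params takes no time and is no camera call.
- arm.job_done(): hands the job in, once; it reports no verdict.
Trained networks look in the newest picture that a camera, given by its name, has taken for a name from the list of things; names that differ only in an ending like _2 or _b are one class to them, and where a whole thing is asked for, a point or a joint stands for the part that bears it (a point fixed in the world has none). Each returns a list of dicts, best first, with "score" (0 to 1); they miss things now and then, are a little off and sometimes report something else, mostly with a low value. They report only what shows in the picture. A call takes as long as a camera call. They do not tell look-alikes from the thing itself.
- arm.search_frame(thing, camera): "bbox" ([left, top, right, bottom] in pixels, round what is visible of it).
- arm.tip_of(thing, camera): "uv" ([column, row] in pixels: a listed point, or the origin of a listed thing).
The state is a dict: "clock": time; "joints": joint angles; "joint_vel": joint speeds; "joint_efforts": joint torques, N m; "position": TCP position; "ee_rot": TCP orientation; "contact_force": force on the tool from outside, world axes, zero at the start; "wrist_torque": the same for the moment, N m; "gripper_width": finger opening in mm.
Only numpy, scipy, OpenCV 4.12 (cv2) and the standard library are available. Lean on these libraries where they do the work, as an engineer would, in place of code of your own. Each camera call takes 0.05 s, during which the arm holds its last target.

### The job

Set the wooden rail up for drilling in the sloped jig: slide it along the ledge until its end butts squarely and fully against the end stop, still lying flat on the bed and against the ledge. Then screw the knurled steel clamp knob down, clockwise, until it stops tight and its foot grips the rail, and let go, leaving everything else on the bench where it is.

Things in the scene. Friction and masses are not known exactly. Their poses are not given: they have to be found in the camera images.
- bed: Sloping pale laminate bed of the fixed drilling jig (30 deg). Frame: origin on its top face at the ledge's inner face, level with the clamp; x up the slope, y along the ledge to the end stop (level), z square out of the bed (30 deg off vertical). In it, mm: bed x -20 to 115, y -180 to 125; dark wood ledge x -14 to 0, 14 high, full length. A base board 190 x 320 x 16 lies under it.
- stop_face (a point): Foot of the end stop's face, axes as the bed's, at bed (27.5, 100, 0) mm: a dark wood block across the bed, bed y 100 to 122, x 0 to 55, 32 mm high. The rail's +y end must butt on this face.
- boss_top (a point): Centre of the top of the clamp arm's round boss, on the screw axis, at bed (22.5, 0, 66) mm, axes as the bed's. Dark steel arm: bed x 2 to 98, y -18 to 18, z 50 to 66 mm; boss radius 18 mm, z 46 to 66; post at x 72 to 100, y -20 to 20, up from the bed.
- rail_mid (a point): Centre of the loose pale wood rail: 45 wide (x), 200 long (y), 22 mm thick (z), axes parallel to the bed's, 0.08 to 0.17 kg. It lies on the bed against the ledge, under the clamp, its +y end 30 to 60 mm short of the stop. Home: centre at bed (22.5, 0, 11) mm. Its -y end stands clear of the clamp and can be pushed; a few N slide it.
- knob_mid (a point): Centre of the knurled steel knob on the clamp screw: 48 mm diameter, 35 high; z = screw axis (bed's z), turns with the knob. Clockwise seen from above it sinks 2.5 mm/rad; 2.2 to 4.6 rad to touch the rail, then about 0.5 rad to a dead stop (centre at bed z 94 mm). Drag 0.15 N m, self-locking; past touch the torque climbs, by over 0.6 N m at the stop.
- foot: Plain round steel pressing foot under the clamp arm, 28 mm diameter, 8 thick, on a 12 mm rod; origin at the centre of its lower face, z = bed's z. It goes up and down with the knob without turning, starting 5 to 12 mm above the rail, and ends pressed on the rail's top face (bed z 22 mm).
- tape: Bystander: yellow tape measure 65 x 35 x 60 mm, origin under its centre.
- screwdriver: Bystander: screwdriver 210 mm long lying along its x, origin under its middle.
- jar: Bystander: glass jar with steel lid, 64 mm diameter, 85 mm high, origin under its centre.
- offcut: Bystander: wooden offcut 60 x 90 x 40 mm, origin under its centre.
- drill: Bystander: cordless drill standing on its battery, about 235 x 75 x 196 mm, its drill bit pointing along its x, origin under the battery's centre.
- glue: Bystander: white glue bottle 60 mm diameter, 170 mm high, origin under its centre.
- square: Bystander: carpenter's square lying flat, stock 110 mm along y, blade 200 mm along x, 20 mm high, origin under the stock's centre.
Things that resemble listed ones, but are neither listed nor needed, are in the scene too. Of the things shaped like the part that bears rail_mid, the wooden one is meant.

How it is judged (in metres and radians):
On the way, in this order (a step that is already met when the one before it is completed fails the run):
1. the rail lies flat, along the ledge, with its end butted against the end stop (y of rail_mid in the frame of bed between -0.002 and 0.003 m and x of rail_mid in the frame of bed below 0.0255 m and z of rail_mid in the frame of bed below 0.0135 m and angle between the y axis of rail_mid and the y axis of bed, either way round below 0.03 rad), for 0.2 s.
2. the clamp foot presses the rail tight (contact force between foot and rail above 25 N), for 0.2 s.
At the end, for the whole second after the job is handed in: The rail's end is within 2 mm of the end stop's face, the rail lies on the bed (within 2.5 mm) and along the ledge (within 3 mm and 0.03 rad), and the clamp foot presses on it with more than 25 N and stands still (all of step 1 and contact force between foot and rail above 25 N and linear speed of foot below 0.005 m/s); the robot touches nothing.
It fails at once if a bystander is moved more than 30 mm (distance of any of tape, screwdriver, jar, offcut, drill, glue, square from where it was at the start of the episode above 0.03 m).
It also fails if it takes over 64 s, if anything falls off the work surface, if the arm or the gripper's body presses on something with over 40 N, if the wrist force passes 120 N, or if a joint passes its speed limit or range.

## Working session

There is one attempt and no reset: what is moved stays moved. The work goes in short steps, Python scripts to look and compute and a tool call to move; the robot and the scene stay as the last step left them, time stands still between calls to the robot, and variables do not carry over. Pictures are saved under pics/ and viewed, and the job is handed in when it is done.

Besides the shell and the picture viewer there is one more tool, called as name([rows], argument=value, ...), one row to a line, values as JSON. move_arm: Moves the arm, as the interface text tells. Its arguments: {"type":"object","properties":{"targets":{"type":"array","items":{"type":"array","items":{"type":"number"}}}},"required":["targets"]}

```bash
ls; mkdir -p pics; cat > h.py <<'E'
import numpy as np, cv2
from scipy.spatial.transform import Rotation as R
from bench import arm
def snap(n,f):
    im,d=arm.get_image(n); cv2.imwrite('pics/'+f+'.png',im); np.savez('pics/'+f+'.npz',im=im,d=d); return im,d
def T(s): 
    M=np.eye(4); M[:3,:3]=R.from_quat(s['ee_rot']).as_matrix(); M[:3,3]=s['position']; return M
def c2w(n,s=None):
    p=arm.camera_params(n)
    if 'mount' in p: return T(s)@np.array(p['mount'])
    return np.linalg.inv(np.array(p['world_to_cam']))
def unproj(n,u,v,z,s=None):
    K=np.array(arm.camera_params(n)['mtx']); u,v,z=map(np.asarray,(u,v,z))
    P=np.stack([(u-K[0,2])/K[0,0]*z,(v-K[1,2])/K[1,1]*z,z,np.ones_like(z*1.0)],-1)
    return (P@c2w(n,s).T)[...,:3]
def proj(n,P,s=None):
    K=np.array(arm.camera_params(n)['mtx']); M=np.linalg.inv(c2w(n,s)); P=np.atleast_2d(P)
    q=(P@M[:3,:3].T+M[:3,3])@K.T; return q[:,:2]/q[:,2:]
E
python3 - <<'E'
from h import *
for n in('side','top'):
    snap(n,n+'0')
    for t in('bed','boss_top','knob_mid','stop_face','rail_mid','foot'):
        try: print(n,t,[(np.round(r['uv']).tolist(),round(r['score'],2)) for r in arm.tip_of(t,n)][:3])
        except Exception as e: print(n,t,e)
s=arm.read_state(); print(s)
snap('wrist','w0')
E
```

```text
pics
side bed [([292.0, 250.0], 0.89)]
side boss_top [([276.0, 240.0], 0.6), ([296.0, 227.0], 0.57), ([218.0, 307.0], 0.21)]
side knob_mid [([302.0, 215.0], 0.67)]
side stop_face [([315.0, 278.0], 0.78), ([267.0, 360.0], 0.68), ([289.0, 250.0], 0.26)]
side rail_mid [([374.0, 192.0], 0.9), ([279.0, 241.0], 0.71), ([427.0, 406.0], 0.67)]
side foot [([285.0, 242.0], 0.83), ([301.0, 217.0], 0.44)]
top bed [([326.0, 202.0], 0.87), ([327.0, 199.0], 0.58)]
top boss_top [([332.0, 197.0], 0.92), ([190.0, 259.0], 0.47)]
top knob_mid [([398.0, 187.0], 0.69), ([341.0, 200.0], 0.62)]
top stop_face [([293.0, 223.0], 0.93)]
top rail_mid [([450.0, 277.0], 0.96), ([190.0, 343.0], 0.71), ([267.0, 152.0], 0.67)]
top foot [([328.0, 198.0], 0.73)]
{'clock': 0.7, 'joints': array([ 1.53360796e+00,  3.84668723e-01,  7.90618511e-03, -1.78335701e-05,
       -1.19397226e+00, -2.58550459e-01]), 'joint_vel': array([ 0.0016797 , -0.00012198,  0.00085935,  0.00159634,  0.0004371 ,
        0.00077039]), 'joint_efforts': array([-2.22078415e-04, -3.91948164e+01,  1.88579857e+01,  4.18991759e+00,
       -2.87628445e-04,  1.64670400e-06]), 'position': array([182.14907219, 597.85347378, 231.33075034]), 'ee_rot': array([-5.95208805e-01,  8.03571078e-01,  2.92031090e-05,  1.27435470e-05]), 'contact_force': array([-0.03550057,  0.53696906,  0.29532034]), 'wrist_torque': array([-0.01245114,  0.00482274, -0.03270871]), 'gripper_width': 84.9465709500612}
```

View pics/side0.png

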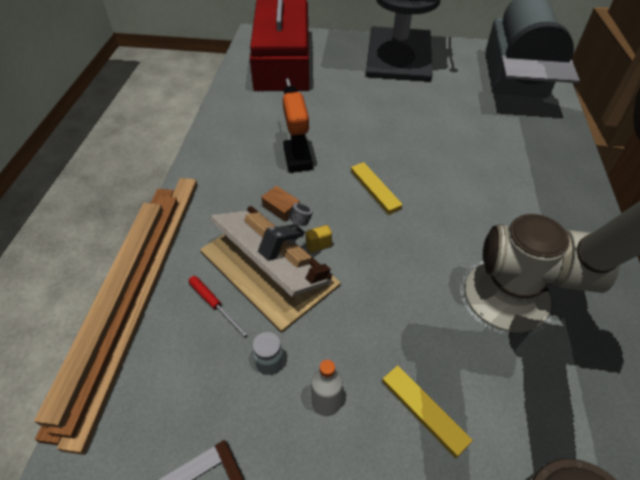

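View pics/top0.png

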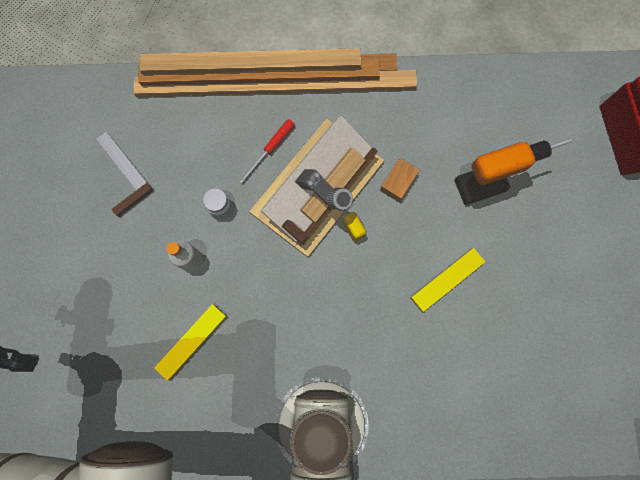

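View pics/w0.png

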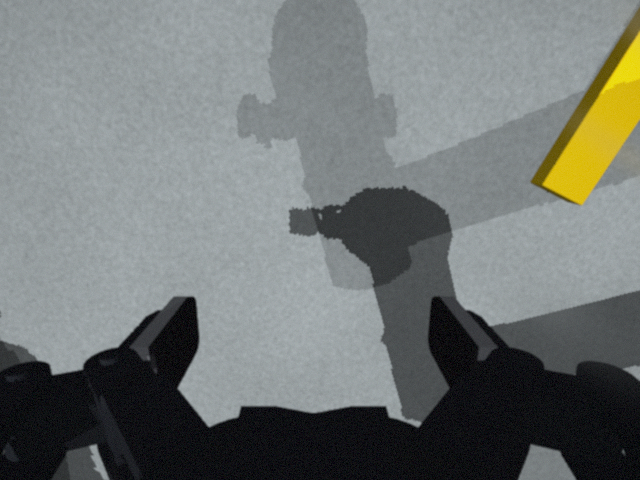

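```bash
python3 - <<'E'
from h import *
d=np.load('pics/top0.npz'); im=d['im']; D=d['d']
crop=im[100:270,230:430]; cv2.imwrite('pics/topc.png',cv2.resize(crop,None,fx=3.5,fy=3.5,interpolation=cv2.INTER_CUBIC))
d2=np.load('pics/side0.npz'); cv2.imwrite('pics/sidec.png',cv2.resize(d2['im'][180:330,190:350],None,fx=4,fy=4,interpolation=cv2.INTER_CUBIC))
for n in('top','side'):
    print(n,np.round(c2w(n),3).tolist(),np.round(arm.camera_params(n)['mtx'],1).tolist())
for uv in [(342,199),(355,230),(293,230),(300,180),(340,130),(400,180),(383,157),(309,254),(252,211),(330,121),(350,160),(216,203),(180,250)]:
    print(uv,np.round(unproj('top',uv[0],uv[1],D[uv[1],uv[0]]),0))
E
```

```text
top [[-0.027, -0.976, 0.215, 177.308], [-1.0, 0.026, -0.004, -10.159], [-0.002, -0.215, -0.977, 1312.992], [0.0, 0.0, 0.0, 1.0]] [[530.7, 0.0, 322.4], [0.0, 530.7, 230.5], [0.0, 0.0, 1.0]]
side [[-0.992, -0.097, 0.079, 366.874], [-0.125, 0.759, -0.639, 689.595], [0.003, -0.644, -0.765, 978.129], [0.0, 0.0, 0.0, 1.0]] [[482.6, 0.0, 319.8], [0.0, 482.6, 236.1], [0.0, 0.0, 1.0]]
(342, 199) [496. -60. 180.]
(355, 230) [451. -94.  60.]
(293, 230) [446.  53. 105.]
(300, 180) [558.  34. 135.]
(340, 130) [695. -65.  97.]
(400, 180) [ 582. -214.   39.]
(383, 157) [ 658. -179.   -1.]
(309, 254) [403.  19.  20.]
(252, 211) [516. 160.  19.]
(330, 121) [752. -43.  23.]
(350, 160) [619. -87.  91.]
(216, 203) [521. 238.  85.]
(180, 250) [395. 301. 159.]
```

View pics/topc.png

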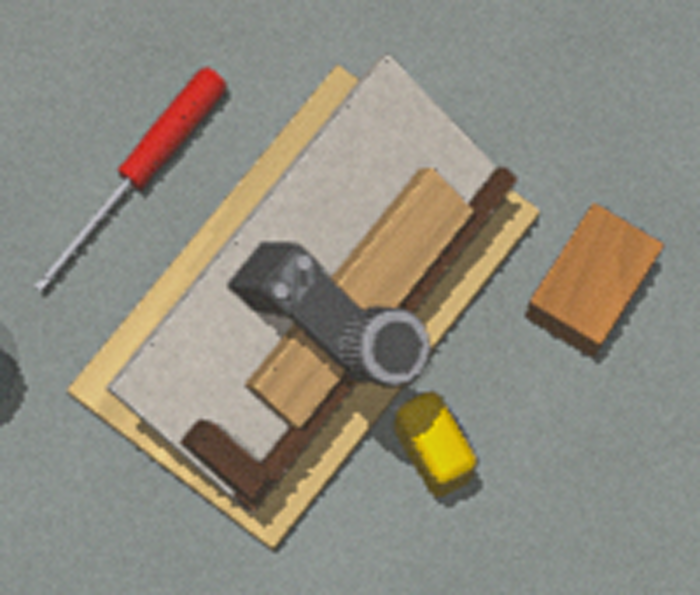

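View pics/sidec.png

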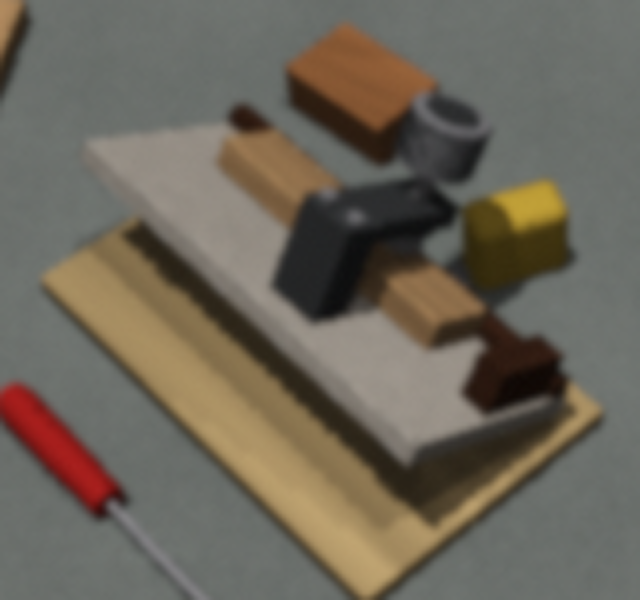

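```bash
cat > bed.py <<'E'
from h import *
from scipy.optimize import least_squares
def bedR(psi): # psi: world yaw of bed x horizontal
    x=np.array([np.cos(psi)*np.cos(np.pi/6),np.sin(psi)*np.cos(np.pi/6),.5]); y=np.array([-np.sin(psi),np.cos(psi),0]); return np.stack([x,y,np.cross(x,y)],1)
E
python3 - <<'E'
from bed import *
d=np.load('pics/top0.npz'); im=d['im']; D=d['d']
c=lambda p:np.array([230+p[0]/3.5,100+p[1]/3.5])
# image edge correspondences (crop px -> bed)
obs=[((388,57),(115,-180,0)),((110,387),(115,125,0)),((395,345),None),((205,420),(55,122,32)),((185,440),(55,122,0)),((395,345),None)]
fe=[(c(a),np.array(b)) for a,b in obs if b]
m=np.zeros(D.shape,np.uint8)
cv2.fillPoly(m,[np.int32([c(p) for p in [(385,75),(470,160),(420,160),(330,270),(265,235),(235,260)]])],1)
v,u=np.nonzero(m); z=D[v,u]; P=unproj('top',u[z>0],v[z>0],z[z>0])
ctr=P.mean(0); w=np.linalg.svd(P-ctr)[2][2]; w*=np.sign(w[2]); print('normal',w,'tilt',np.degrees(np.arccos(w[2])),'rms',((P-ctr)@w).std(),len(P))
psi0=np.arctan2(-w[1],-w[0]); print('psi',psi0)
def f(q):
    Rb=bedR(q[0]); o=q[1:4]
    r=[(proj('top',o+Rb@b)[0]-a) for a,b in fe]
    return np.concatenate([np.ravel(r)*2.3,((P-o)@Rb[:,2]).mean(keepdims=True)*3])
s=least_squares(f,[psi0,500,-50,60]); print(s.x,np.round(s.fun,1))
o=s.x[1:];Rb=bedR(s.x[0])
for n in('top','side'):
    I=np.load(f'pics/{n}0.npz')['im'].copy()
    for b in [(0,-180,0),(0,125,0),(115,-180,0),(115,125,0),(0,100,0),(55,100,32),(55,122,32),(0,122,32),(22.5,0,66),(22.5,0,105),(45,-140,22),(0,-140,22),(45,60,22)]:
        p=proj(n,o+Rb@np.array(b))[0]; cv2.circle(I,tuple(int(round(x*16)) for x in p),16,(0,0,255),-1,shift=4)
    a=I[100:270,230:430] if n=='top' else I[180:330,190:350]
    cv2.imwrite(f'pics/{n}ov.png',cv2.resize(a,None,fx=3.5,fy=3.5))
E
```

```text
normal [-0.29154107 -0.4504319   0.84386901] tilt 32.44903823904156 rms 8.918505137306097 1381
psi 0.9963582840526475
[  0.88728006 528.9129065  -34.3968987   57.29674673] [ 2.8 -7.6  3.7 -3.  -4.2 13.4 -1.4 -3.   0.6]
```

```bash
python3 -c "
import cv2,numpy as np
a=cv2.imread('pics/topov.png');cv2.imwrite('pics/topov2.png',a)"
```

```text
(no output)
```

View pics/topov.png

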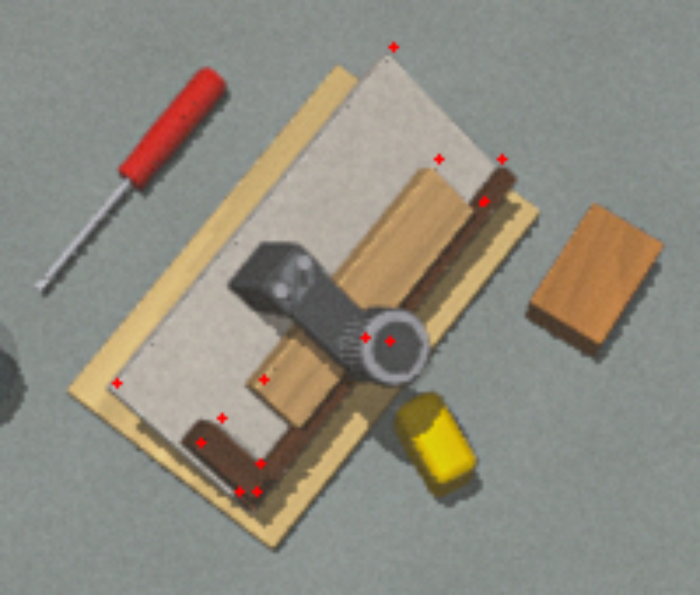

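View pics/sideov.png

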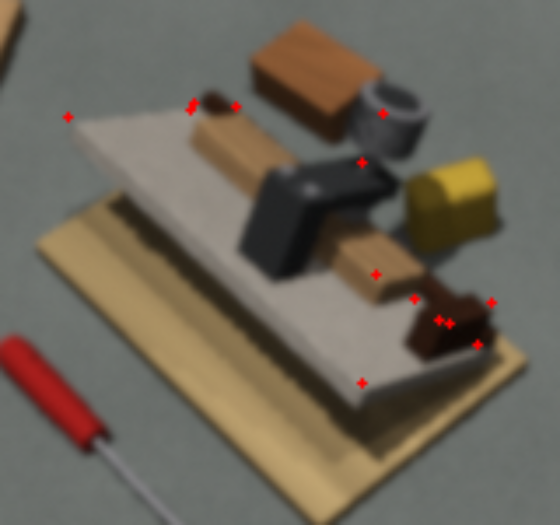

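```bash
python3 - <<'E'
from bed import *
c=lambda p:np.array([230+p[0]/3.5,100+p[1]/3.5])
e=lambda p:np.array([190+p[0]/4,180+p[1]/4])
Ps=[]
for n,poly in(('top',[c(p) for p in [(380,80),(405,95),(420,150),(260,235),(235,250)]]),('top',[c(p) for p in [(200,310),(240,370),(240,390),(190,410),(140,375)]]),
  ('side',[e(p) for p in [(120,160),(205,150),(225,190),(285,235),(270,260)]]),('side',[e(p) for p in [(340,325),(420,350),(455,370),(455,410),(415,430)]])):
    D=np.load(f'pics/{n}0.npz')['d']; m=np.zeros(D.shape,np.uint8); cv2.fillPoly(m,[np.int32(poly)],1)
    v,u=np.nonzero(m); z=D[v,u]; P=unproj(n,u[z>0],v[z>0],z[z>0]); Ps.append(P)
for i in(0,2):
    P=np.vstack(Ps[i:i+2]);ctr=P.mean(0); w=np.linalg.svd(P-ctr)[2][2]; w*=np.sign(w[2]); print('tilt',np.degrees(np.arccos(w[2])),'psi',np.arctan2(-w[1],-w[0]),'rms',((P-ctr)@w).std(),len(P))
ob=[('top',c((388,57)),(115,-180,0)),('top',c((110,387)),(115,125,0)),('side',e((85,143)),(115,-180,0)),('side',e((411,445)),(115,125,0))]
kb=[('top',c((397,344))),('side',e((452,105)))]
sp=[('top',c((184,440)),(55,122,32)),('top',c((206,420)),(55,100,32)),('top',c((270,460)),(0,100,32)),('side',e((490,347)),(55,100,32)),('side',e((467,385)),(55,100,0))]
def f(q,full=0):
    Rb=bedR(q[0]); o=q[1:4]
    r=[np.ravel([proj(n,o+Rb@np.array(b))[0]-a for n,a,b in ob]),np.ravel([proj(n,o+Rb@np.array([22.5,0,q[4]]))[0]-a for n,a in kb]),np.ravel([proj(n,o+Rb@np.array(b))[0]-a for n,a,b in sp])]
    if full: print([np.round(x,1).tolist() for x in r],[round(((P-o)@Rb[:,2]).mean(),1) for P in Ps])
    return np.concatenate([np.concatenate(r)*2,[((P-o)@Rb[:,2]).mean() for P in Ps]])
s=least_squares(f,[.9,528,-34,57,120],loss='soft_l1',f_scale=3); print(s.x); f(s.x,1)
np.save('bed0.npy',s.x)
E
```

```text
tilt 30.134213544783172 psi 0.8866349615571828 rms 2.4042107595913875 1280
tilt 30.33029732584843 psi 0.8826587013144419 rms 1.0722491654078838 807
[  0.88161152 525.40930261 -29.49329514  55.99964349 126.71131377]
[[-0.3, -1.6, -0.5, -0.0, -0.7, -1.2, 0.7, -0.0], [-0.1, 0.5, 0.4, 0.1], [1.9, 1.5, 1.6, -0.0, -0.3, 3.3, -3.5, 0.6, -2.8, 2.4]] [np.float64(0.5), np.float64(1.0), np.float64(-1.8), np.float64(-1.7)]
```

```bash
cat >> bed.py <<'E'
import os
q=np.load('bed1.npy' if os.path.exists('bed1.npy') else 'bed0.npy'); RB=bedR(q[0]); OB=q[1:4]
def b2w(p): return OB+RB@np.asarray(p,float)
def w2b(p): return (np.asarray(p)-OB)@RB
TX=np.array([[-1,0,0],[0,1,0],[0,0,-1.]]) # tool axes in bed: x=-bx,y=by,z=-bz
def row(pb,ang=0,tool=TX):
    "row to put TCP at bed point pb, tool rotated by ang deg about tool z from nominal"
    s=arm.read_state(); Rc=R.from_quat(s['ee_rot']).as_matrix()
    Rt=RB@tool@R.from_rotvec([0,0,np.radians(ang)]).as_matrix()
    return np.round(np.r_[Rc.T@(b2w(pb)-s['position'])/10, R.from_matrix(Rc.T@Rt).as_rotvec(degrees=True)],2).tolist()
def where():
    s=arm.read_state(); Rc=RB.T@R.from_quat(s['ee_rot']).as_matrix()
    print('t',round(s['clock'],2),'bed',np.round(w2b(s['position']),1),'rotvec vs nominal',np.round(R.from_matrix(TX.T@Rc).as_rotvec(degrees=True),1),'J',np.round(s['joints'],2),'F_bed',np.round(RB.T@s['contact_force'],1),'M_bed',np.round(RB.T@s['wrist_torque'],2),'w',round(s['gripper_width'],1))
E
python3 - <<'E'
from bed import *
print(np.round(arm.camera_params('wrist')['mount'],3).tolist(),arm.camera_params('wrist')['mtx'])
where(); print(b2w([22.5,-60,200]),row([22.5,-60,200]), row([22.5,-60,200],90))
for n,p in (('tape',(355,230)),('offcut',(400,180))):
    print(n,w2b(unproj('top',p[0],p[1],np.load('pics/top0.npz')['d'][p[1],p[0]])))
E
```

```text
[[1.0, -0.0, -0.001, 0.433], [0.0, 0.965, 0.263, -66.319], [0.0, -0.263, 0.965, -142.344], [0.0, 0.0, 0.0, 1.0]] [[385.09842285   0.         313.15173349]
 [  0.         385.09842285 238.12897315]
 [  0.           0.           1.        ]]
t 0.75 bed [317.9 663.8  18.9] rotvec vs nominal [ -5.9  29.6 -22. ] J [ 1.53  0.38  0.01 -0.   -1.19 -0.26] F_bed [-0.2  0.2  0.4] M_bed [ 0.01 -0.03  0.05] w 85.2
[ 520.51539218 -129.78598094  240.45472425] [59.73, -53.58, -0.91, 5.9, -29.61, 22.02] [59.73, -53.58, -0.91, -19.61, -29.36, 109.58]
tape [-81.78994131  15.86132765  52.40800792]
offcut [-100.84991069 -160.55956444   38.3298861 ]
```

move_arm([
  [0, 0, -10, 0, 0, 0, 0],
  [0, 0, -10, 0, 0, 0, 0],
  [20, -18, -10, 2, -10, 7, 0],
  [40, -36, -8, 4, -20, 15, 0],
  [59.7, -53.6, -0.9, 5.9, -29.6, 22, 0],
  [59.7, -53.6, -0.9, 5.9, -29.6, 22, 0],
  [59.7, -53.6, -0.9, 5.9, -29.6, 22, 0],
  [59.7, -53.6, -0.9, 5.9, -29.6, 22, 0],
  [59.7, -53.6, -0.9, 5.9, -29.6, 22, 0],
  [59.7, -53.6, -0.9, 5.9, -29.6, 22, 0],
  [59.7, -53.6, -0.9, 5.9, -29.6, 22, 0],
  [59.7, -53.6, -0.9, 5.9, -29.6, 22, 0],
  [59.7, -53.6, -0.9, 5.9, -29.6, 22, 0],
  [59.7, -53.6, -0.9, 5.9, -29.6, 22, 0],
  [59.7, -53.6, -0.9, 5.9, -29.6, 22, 0],
  [59.7, -53.6, -0.9, 5.9, -29.6, 22, 0],
])

```text
clock: 2.75
position: [521.7, -132.7, 239.6]
ee_rot: [-0.411, 0.874, 0.11, 0.234]
contact_force: [1.2, -0.1, 0.4]
gripper_width: 85.7
```

```bash
python3 - <<'E'
from bed import *
where()
s=arm.read_state(); im,d=snap('wrist','w1'); np.savez('pics/w1s.npz',p=s['position'],q=s['ee_rot'])
for t in('boss_top','knob_mid','stop_face','rail_mid','bed'):
    print(t,[(np.round(r['uv']).tolist(),round(r['score'],2)) for r in arm.tip_of(t,'wrist')][:3])
E
```

```text
t 2.75 bed [ 20.8 -62.8 199.9] rotvec vs nominal [0.1 0.  0.1] J [-0.24  0.18 -0.15 -0.54 -1.06  1.35] F_bed [ 0.8 -1.   0. ] M_bed [-0.01  0.96 -0.  ] w 85.7
boss_top [([312.0, 305.0], 0.75), ([313.0, 286.0], 0.27)]
knob_mid [([310.0, 326.0], 0.92)]
stop_face [([307.0, 367.0], 0.96), ([336.0, 275.0], 0.22)]
rail_mid [([310.0, 240.0], 0.63)]
bed [([336.0, 276.0], 0.64)]
```

View pics/w1.png

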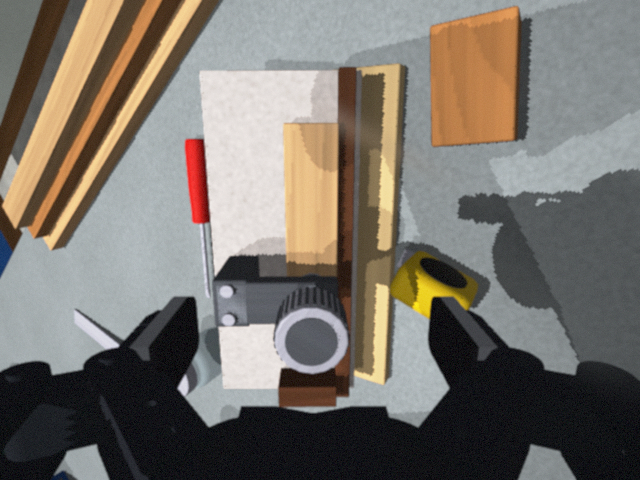

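```bash
python3 - <<'E'
import cv2
a=cv2.imread('pics/w1.png')
cv2.imwrite('pics/w1a.png',cv2.resize(a[50:250,190:420],None,fx=3,fy=3,interpolation=cv2.INTER_CUBIC))
cv2.imwrite('pics/w1b.png',cv2.resize(a[240:420,190:420],None,fx=3,fy=3,interpolation=cv2.INTER_CUBIC))
E
```

```text
(no output)
```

View pics/w1a.png

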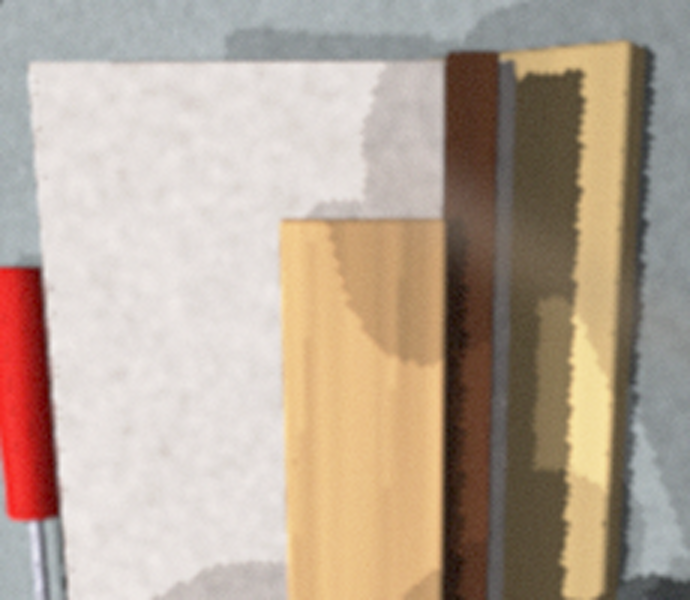

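View pics/w1b.png

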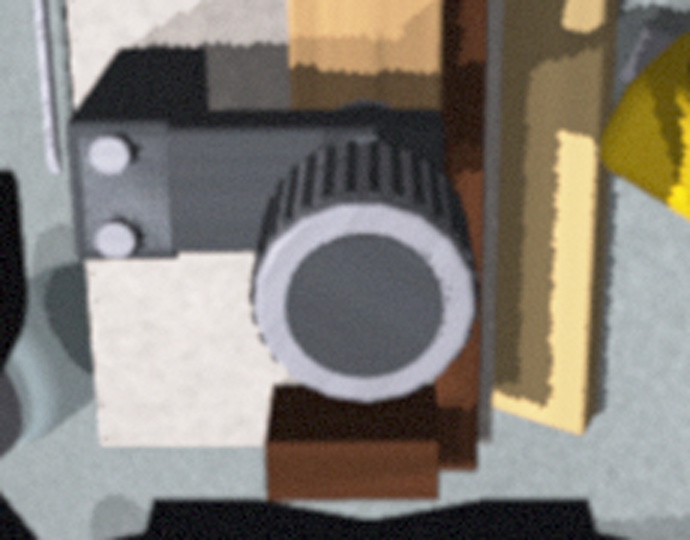

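```bash
python3 - <<'E'
from bed import *
w=np.load('pics/w1s.npz'); s=dict(position=w['p'],ee_rot=w['q'])
a=lambda x,y:np.array([190+x/3,50+y/3]); b=lambda x,y:np.array([190+x/3,240+y/3])
ob=[(a(30,62),(115,-180,0)),(a(445,52),(0,-180,14)),(a(497,52),(-14,-180,14)),(b(100,445),(115,125,0)),(b(268,442),(55,100,32)),(b(437,441),(0,100,32)),(b(268,498),(55,122,32)),(b(437,497),(0,122,32)),(b(475,467),(-14,125,14))]
def f(q,pr=0):
    Rb=bedR(q[0]);o=q[1:4]
    r=[proj('wrist',o+Rb@np.array(B,float),s)[0]-A for A,B in ob]
    r+=[proj('wrist',o+Rb@np.array([x,q[5],22.]),s)[0]-A for A,x in((a(281,220),45),(a(444,220),0))]
    r+=[proj('wrist',o+Rb@np.array([22.5,0,q[4]]),s)[0]-b(365,302)]
    if pr: print(np.round(r,1).tolist())
    return np.ravel(r)
z=least_squares(f,list(np.load('bed0.npy'))+[-145],loss='soft_l1'); print(np.round(z.x,3)); f(z.x,1)
d=np.load('pics/w1.npz')['d']
Rb=bedR(z.x[0]);o=z.x[1:4]
for n,(u,v) in dict(bed=(240,150),bed2=(240,350),rail=(305,170),ledge=(347,120),knob=(311,340),stop=(305,396),arm=(260,300)).items():
    p=unproj('wrist',u,v,np.median(d[v-3:v+4,u-3:u+4]),s); print(n,np.round((p-o)@Rb,1), 'old',np.round(w2b(p),1))
np.save('bedw.npy',z.x)
E
```

```text
[   0.884  525.972  -28.89    53.146  122.566 -137.26 ]
[[-0.7, 0.5], [0.3, 0.2], [0.5, 0.1], [0.2, -0.3], [-1.4, -1.0], [0.7, -1.0], [-0.8, 0.2], [0.5, 0.3], [0.7, 0.5], [-0.9, 0.2], [0.6, -0.1], [-0.3, -0.0]]
bed [  84.3 -115.9    1.9] old [  83.8 -115.8   -1.1]
bed2 [95.  79.5  2.2] old [94.1 79.6 -0.6]
rail [  27.5 -100.3   23.6] old [  27.  -100.3   20.6]
ledge [  -7.2 -139.9   15.8] old [  -7.6 -140.    12.8]
knob [ 22.7  -2.3 125.8] old [ 22.   -2.5 122.9]
stop [ 29.6 109.2  34. ] old [ 28.6 109.2  31.3]
arm [62.8 -4.1 68. ] old [62.1 -4.1 65.1]
```

```bash
python3 - <<'E'
import numpy as np
from bed import bedR
z=np.load('bedw.npy'); z[1:4]+=bedR(z[0])[:,2]*1.2; np.save('bed1.npy',z)
E
python3 - <<'E'
from bed import *
where(); print(row([22,-168,60])); print(row([22,-168,9]))
E
```

```text
t 3.05 bed [ 23.8 -59.  201.5] rotvec vs nominal [ 0.  -0.   0.1] J [-0.24  0.18 -0.16 -0.54 -1.06  1.35] F_bed [0.7 1.1 0.4] M_bed [0.03 0.98 0.02] w 85.7
[0.17, -10.89, 14.16, -0.05, 0.01, -0.06]
[0.17, -10.88, 19.26, -0.05, 0.01, -0.06]
```

move_arm([
  [0.2, -10.9, 5, 0, 0, 0, 255],
  [0.2, -10.9, 14, 0, 0, 0, 255],
  [0.2, -10.9, 14, 0, 0, 0, 255],
  [0.2, -10.9, 14, 0, 0, 0, 255],
  [0.2, -10.9, 16, 0, 0, 0, 255],
  [0.2, -10.9, 19.2, 0, 0, 0, 255],
  [0.2, -10.9, 19.2, 0, 0, 0, 255],
  [0.2, -10.9, 19.2, 0, 0, 0, 255],
])

```text
clock: 4.05
position: [665.4, -126.2, 75.7]
ee_rot: [-0.413, 0.873, 0.109, 0.235]
contact_force: [1.2, 0.5, 0.2]
gripper_width: -0.2
```

```bash
python3 - <<'E'
from bed import *
where()
im,d=snap('wrist','w2')
where()
E
```

```text
t 4.05 bed [  22.7 -169.5   11.8] rotvec vs nominal [ 0.2 -0.1 -0. ] J [-0.19  0.56 -0.01 -0.63 -0.84  1.46] F_bed [ 1.1 -0.6 -0.4] M_bed [-0.01  0.97 -0.  ] w -0.2
t 4.1 bed [  22.6 -169.8   12. ] rotvec vs nominal [ 0.3 -0.1 -0. ] J [-0.19  0.56 -0.01 -0.63 -0.84  1.46] F_bed [-0.1 -0.8  0.9] M_bed [ 0.    1.02 -0.01] w 0.3
```

View pics/w2.png

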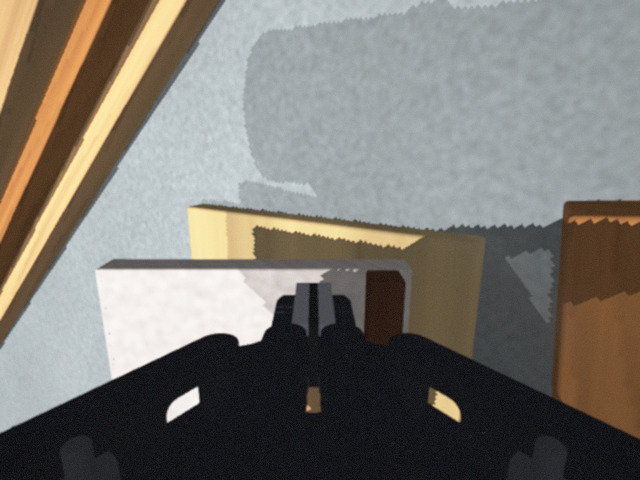

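move_arm([
  [0, 0.8, 0, 0, 0, 0, 255],
  [0, 1.6, 0, 0, 0, 0, 255],
  [0, 2.0, 0, 0, 0, 0, 255],
  [0, 2.4, 0, 0, 0, 0, 255],
  [0, 2.8, 0, 0, 0, 0, 255],
  [0, 3.2, 0, 0, 0, 0, 255],
  [0, 3.6, 0, 0, 0, 0, 255],
  [0, 4.0, 0, 0, 0, 0, 255],
  [0, 4.5, 0, 0, 0, 0, 255],
  [0, 4.5, 0, 0, 0, 0, 255],
])

```text
clock: 5.35
position: [629.5, -96.8, 72.9]
ee_rot: [-0.412, 0.874, 0.111, 0.234]
contact_force: [0.8, -0.8, -0.1]
gripper_width: -0.0
```

```bash
python3 - <<'E'
from bed import *
where()
im,d=snap('side','s2')
where()
cv2.imwrite('pics/s2c.png',cv2.resize(im[180:330,190:350],None,fx=4,fy=4,interpolation=cv2.INTER_CUBIC))
E
```

```text
t 5.35 bed [  21.3 -123.1    9.3] rotvec vs nominal [-0.   0.   0.1] J [-0.16  0.51 -0.11 -0.66 -0.78  1.47] F_bed [-0.2 -1.1 -0.1] M_bed [-0.19  0.95 -0.02] w -0.0
t 5.4 bed [  21.2 -123.1    9.2] rotvec vs nominal [-0.   0.   0.1] J [-0.16  0.51 -0.11 -0.66 -0.78  1.47] F_bed [-0.1 -0.9 -0.5] M_bed [-0.15  0.91  0.  ] w -0.2
```

View pics/s2c.png

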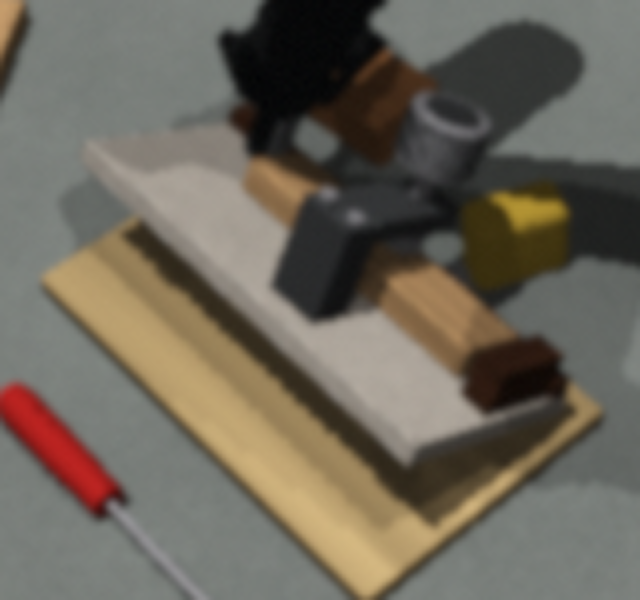

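move_arm([
  [0, 0.3, 0, 0, 0, 0, 255],
  [0, 0.6, 0, 0, 0, 0, 255],
  [0, 0.8, 0, 0, 0, 0, 255],
  [0, 0.8, 0, 0, 0, 0, 255],
])

```text
clock: 5.9
position: [623.4, -91.9, 72.8]
ee_rot: [-0.412, 0.874, 0.111, 0.234]
contact_force: [-1.1, -0.3, -1.4]
gripper_width: 0.1
```

```bash
python3 - <<'E'
from bed import *
where()
E
```

```text
t 5.9 bed [  21.1 -115.3    9.3] rotvec vs nominal [-0.   0.   0.1] J [-0.15  0.5  -0.13 -0.66 -0.77  1.47] F_bed [-1.5  0.6 -0.8] M_bed [-0.    1.04 -0.04] w 0.1
```

move_arm([
  [0, 0.2, 0, 0, 0, 0, 255],
  [0, 0.4, 0, 0, 0, 0, 255],
  [0, 0.4, 0, 0, 0, 0, 255],
])

```text
clock: 6.28
position: [620.6, -89.6, 73.0]
ee_rot: [-0.412, 0.874, 0.111, 0.234]
contact_force: [0.7, 0.5, -0.2]
gripper_width: 0.1
```

```bash
python3 - <<'E'
from bed import *
where()
E
```

```text
t 6.28 bed [  21.2 -111.6    9.5] rotvec vs nominal [0.  0.  0.1] J [-0.15  0.49 -0.14 -0.66 -0.77  1.47] F_bed [ 0.6 -0.2 -0.5] M_bed [ 0.04  1.02 -0.02] w 0.1
```

move_arm([
  [0, 0.2, 0, 0, 0, 0, 255],
  [0, 0.2, 0, 0, 0, 0, 255],
])

```text
clock: 6.52
position: [620.6, -89.5, 73.6]
ee_rot: [-0.412, 0.874, 0.109, 0.235]
contact_force: [3.5, -2.6, -0.4]
gripper_width: 0.1
```

```bash
python3 - <<'E'
from bed import *
where()
im,d=snap('side','s3')
cv2.imwrite('pics/s3c.png',cv2.resize(im[180:330,190:350],None,fx=4,fy=4,interpolation=cv2.INTER_CUBIC))
where()
E
```

```text
t 6.53 bed [  21.6 -111.6    9.9] rotvec vs nominal [ 0.3 -0.   0. ] J [-0.14  0.49 -0.14 -0.66 -0.76  1.47] F_bed [-0.  -4.3 -0.5] M_bed [-1.39  1.19 -0.02] w 0.1
t 6.58 bed [  21.6 -111.6    9.9] rotvec vs nominal [ 0.3 -0.   0.1] J [-0.14  0.49 -0.14 -0.66 -0.77  1.47] F_bed [-0.3 -4.2 -0.2] M_bed [-1.41  1.23 -0.01] w 0.0
```

View pics/s3c.png

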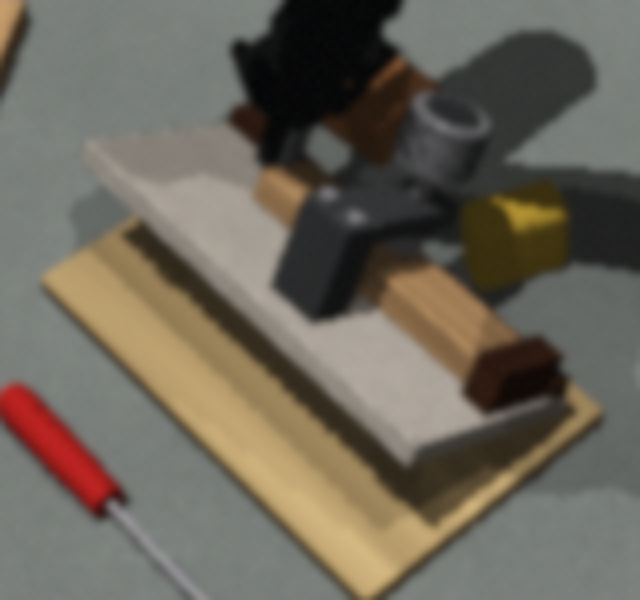

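move_arm([
  [0, 0.2, 0, 0, 0, 0, 255],
  [0, 0.4, 0, 0, 0, 0, 255],
  [0, 0.4, 0, 0, 0, 0, 255],
  [0, 0.4, 0, 0, 0, 0, 255],
])

```text
clock: 7.08
position: [620.7, -89.3, 75.0]
ee_rot: [-0.412, 0.873, 0.105, 0.237]
contact_force: [8.4, -7.8, -1.6]
gripper_width: -0.1
```

```bash
python3 - <<'E'
from bed import *
where()
E
```

```text
t 7.08 bed [  22.5 -111.6   11. ] rotvec vs nominal [ 0.8 -0.1 -0.1] J [-0.14  0.48 -0.14 -0.66 -0.75  1.47] F_bed [ -1.4 -11.4  -1. ] M_bed [-3.16  1.41 -0.01] w -0.1
```

move_arm([
  [0, -1.5, 0, 0, 0, 0, 255],
  [0, -4, 0, 0, 0, 0, 255],
  [0, -4, -4, 0, 0, 0, 200],
  [0, -4, -10, 0, 0, 0, 100],
  [0, -4, -15, 0, 0, 0, 0],
  [0, 2, -18, 0, 0, -10, 0],
  [0, 7, -18, 0, 0, -20, 0],
  [0, 10.5, -18, 0, 0, -30, 0],
  [0, 10.5, -18, 0, 0, -40, 0],
  [0, 10.5, -18, 0, 0, -50, 0],
  [0, 10.5, -18, 0, 0, -60, 0],
  [0, 10.5, -18, 0, 0, -70, 0],
  [0, 10.5, -18, 0, 0, -80, 0],
  [0, 10.5, -18, 0, 0, -80, 0],
])

```text
clock: 8.82
position: [477.1, -88.1, 228.3]
ee_rot: [0.877, -0.405, 0.064, -0.25]
contact_force: [0.2, -0.6, -0.4]
gripper_width: 85.7
```

```bash
python3 - <<'E'
from bed import *
where()
s=arm.read_state();im,d=snap('wrist','w4'); np.savez('pics/w4s.npz',p=s['position'],q=s['ee_rot'])
E
```

```text
t 8.82 bed [ 21.1   0.3 188.9] rotvec vs nominal [ -0.1  -0.  -79.7] J [-0.17  0.09 -0.29 -0.55 -0.98  2.71] F_bed [-0.5 -0.5 -0.2] M_bed [-0.    0.99 -0.04] w 85.7
```

View pics/w4.png

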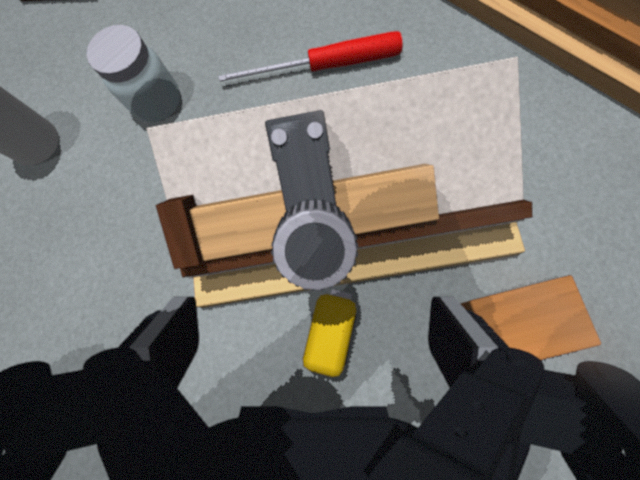

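```bash
python3 - <<'E'
from bed import *
w=np.load('pics/w4s.npz'); s=dict(position=w['p'],ee_rot=w['q']); d=np.load('pics/w4.npz')['d']; im=np.load('pics/w4.npz')['im']
for n,(u,v) in dict(knob=(314,248),knobL=(280,245),railtop=(240,230),bed=(420,120)).items():
    p=unproj('wrist',u,v,np.median(d[v-2:v+3,u-2:u+3]),s); print(n,np.round(w2b(p),1))
print(proj('wrist',[b2w([22.5,0,z]) for z in(120,122,124)],s).round(1))
c=im[180:310,240:400]; cv2.imwrite('pics/w4k.png',cv2.resize(c,None,fx=4,fy=4,interpolation=cv2.INTER_CUBIC))
# knob rim from depth: pixels within top plane
v,u=np.nonzero(d>0); P=w2b(unproj('wrist',u,v,d[v,u],s)); m=(P[:,2]>115)&(P[:,2]<132)&(abs(P[:,0]-22)<45)&(abs(P[:,1])<45)
Q=P[m]; top=Q[Q[:,2]>np.median(Q[:,2])-2]; print(len(top),np.median(top[:,2]),top[:,:2].min(0),top[:,:2].max(0))
c,r=cv2.minEnclosingCircle(np.float32(top[:,:2])); print(c,r)
# rail edges
E
```

```text
knob [ 24.8  -1.  124.4]
knobL [ 29.6  17.6 123.5]
railtop [21.  61.9 22.9]
bed [ 80.6 -99.3   0.9]
[[313.1 249.8]
 [313.  250.8]
 [313.  251.9]]
5159 124.08405291706954 [ -1.10404316 -24.32538965] [46.28003911 22.6151353 ]
(22.55533790588379, -0.5969206094741821) 24.036205291748047
```

View pics/w4k.png

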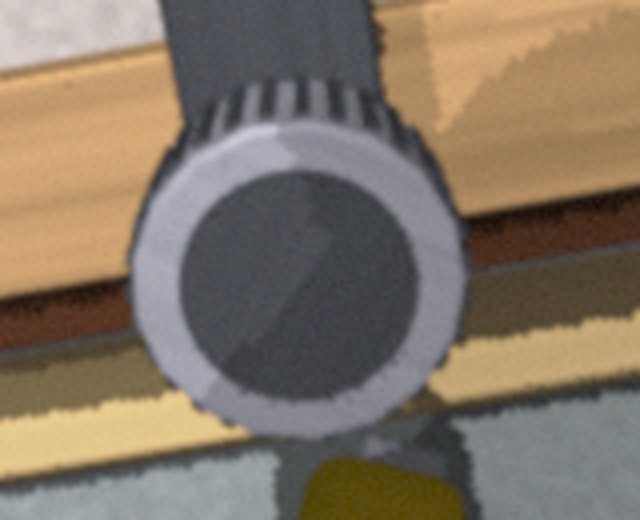

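```bash
python3 - <<'E'
from bed import *
where();print(row([22.5,-0.4,125],-80));print(row([22.5,-0.4,88],-80))
E
```

```text
t 8.88 bed [ 21.2   0.  188.9] rotvec vs nominal [ -0.1  -0.  -79.7] J [-0.17  0.09 -0.29 -0.55 -0.98  2.71] F_bed [ 0.3  0.2 -0.2] M_bed [-0.03  1.01  0.03] w 85.2
[0.03, -0.15, 6.39, 0.06, 0.08, -0.3]
[0.03, -0.15, 10.09, 0.06, 0.08, -0.3]
```

move_arm([
  [0, -0.15, 4, 0, 0, 0, 0],
  [0, -0.15, 6.4, 0, 0, 0, 0],
  [0, -0.15, 8, 0, 0, 0, 0],
  [0, -0.15, 10, 0, 0, 0, 0],
  [0, -0.15, 10, 0, 0, 0, 0],
  [0, -0.15, 10, 0, 0, 0, 0],
])

```text
clock: 9.62
position: [511.1, -49.5, 143.7]
ee_rot: [0.877, -0.404, 0.066, -0.25]
contact_force: [1.2, -0.4, -0.1]
gripper_width: 85.8
```

```bash
python3 - <<'E'
from bed import *
where(); snap('wrist','w5')
E
```

```text
t 9.62 bed [23.3 -1.6 89.9] rotvec vs nominal [  0.1   0.1 -79.9] J [-0.08  0.23 -0.35 -0.63 -0.78  2.77] F_bed [ 0.4 -1.1 -0.3] M_bed [0.05 0.97 0.01] w 85.8
```

View pics/w5.png

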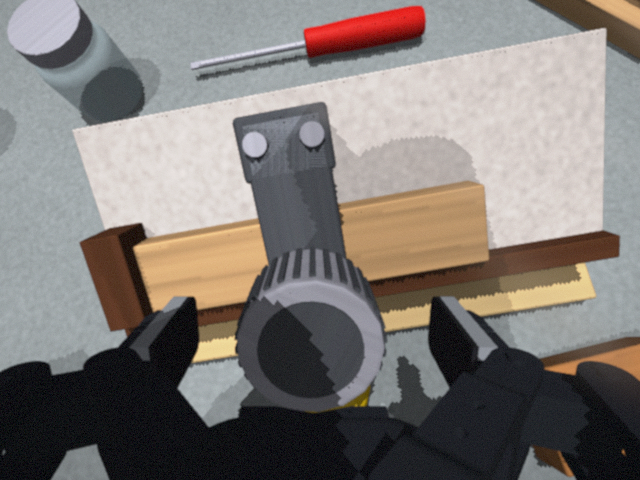

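move_arm([
  [0, 0.0, 0.1, 0, 0, 0, 100],
  [0, 0.0, 0.1, 0, 0, 0, 255],
  [0, 0.0, 0.1, 0, 0, 0, 255],
  [0, 0.0, 0.1, 0, 0, 0, 255],
  [0, 0.0, 0.1, 0, 0, 0, 255],
])

```text
clock: 10.3
position: [510.7, -48.8, 142.9]
ee_rot: [0.877, -0.404, 0.066, -0.25]
contact_force: [-4.4, -0.0, 6.1]
gripper_width: 46.6
```

```bash
python3 - <<'E'
from bed import *
where()
E
```

```text
t 10.3 bed [23.2 -0.9 89. ] rotvec vs nominal [  0.    0.  -79.9] J [-0.08  0.23 -0.35 -0.63 -0.78  2.77] F_bed [0.6 3.4 6.7] M_bed [ 0.69  0.83 -0.08] w 46.6
```

move_arm([
  [0, 0, 0.04, 0, 0, 10, 255],
  [0, 0, 0.09, 0, 0, 20, 255],
  [0, 0, 0.13, 0, 0, 30, 255],
  [0, 0, 0.17, 0, 0, 40, 255],
  [0, 0, 0.22, 0, 0, 50, 255],
  [0, 0, 0.26, 0, 0, 60, 255],
  [0, 0, 0.31, 0, 0, 70, 255],
  [0, 0, 0.35, 0, 0, 80, 255],
  [0, 0, 0.35, 0, 0, 80, 255],
])

```text
clock: 11.42
position: [511.7, -47.6, 139.7]
ee_rot: [-0.412, 0.874, 0.111, 0.234]
contact_force: [-4.7, -1.2, 5.7]
gripper_width: 47.0
```

```bash
python3 - <<'E'
from bed import *
where(); snap('wrist','w6')
E
```

```text
t 11.43 bed [22.9 -0.8 85.6] rotvec vs nominal [0.  0.  0.1] J [-0.08  0.23 -0.36 -0.63 -0.77  1.37] F_bed [-0.5  2.9  6.9] M_bed [ 0.72  1.09 -0.16] w 47.0
```

View pics/w6.png

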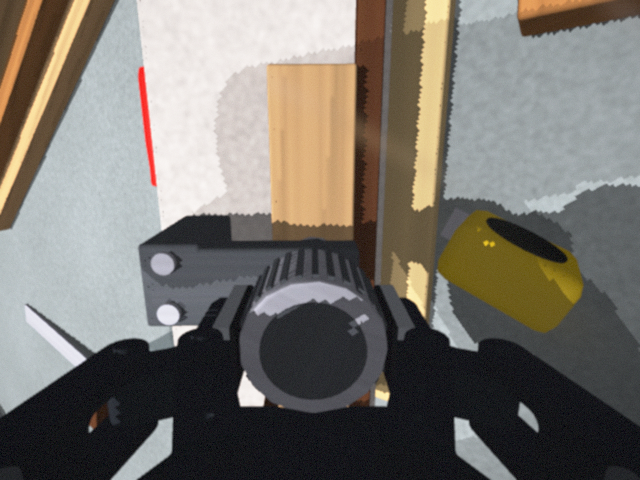

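move_arm([
  [0, 0, 0.04, 0, 0, 10, 255],
  [0, 0, 0.09, 0, 0, 20, 255],
  [0, 0, 0.13, 0, 0, 30, 255],
  [0, 0, 0.17, 0, 0, 40, 255],
  [0, 0, 0.22, 0, 0, 50, 255],
  [0, 0, 0.26, 0, 0, 60, 255],
  [0, 0, 0.31, 0, 0, 70, 255],
  [0, 0, 0.35, 0, 0, 80, 255],
  [0, 0, 0.39, 0, 0, 90, 255],
  [0, 0, 0.44, 0, 0, 100, 255],
  [0, 0, 0.48, 0, 0, 110, 255],
  [0, 0, 0.52, 0, 0, 120, 255],
  [0, 0, 0.57, 0, 0, 130, 255],
  [0, 0, 0.57, 0, 0, 130, 255],
])

```text
clock: 13.22
position: [513.3, -45.1, 134.9]
ee_rot: [0.618, 0.743, 0.259, -0.002]
contact_force: [-4.6, 0.2, 6.6]
gripper_width: 47.0
```

```bash
python3 - <<'E'
from bed import *
where(); snap('wrist','w7')
E
```

```text
t 13.22 bed [23.1 -0.5 79.9] rotvec vs nominal [ -0.    0.  130.2] J [-0.08  0.24 -0.36 -0.64 -0.76 -0.89] F_bed [0.9 3.6 7.1] M_bed [ 1.06  0.73 -0.18] w 47.0
```

View pics/w7.png

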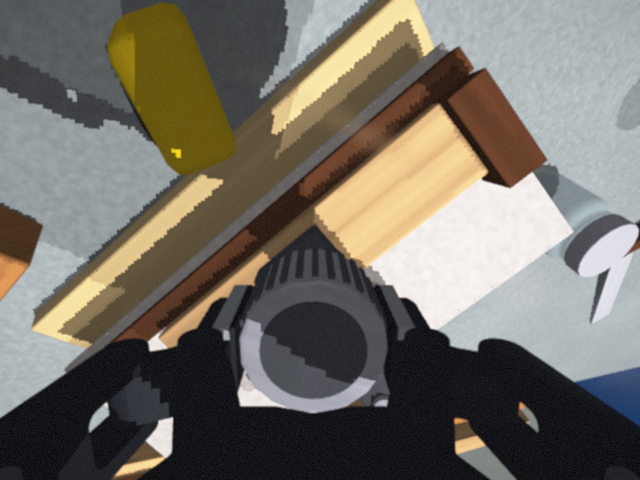

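move_arm([
  [0, 0, 0.04, 0, 0, 10, 255],
  [0, 0, 0.09, 0, 0, 20, 255],
  [0, 0, 0.13, 0, 0, 30, 255],
  [0, 0, 0.13, 0, 0, 30, 255],
])

```text
clock: 13.78
position: [513.7, -44.7, 134.2]
ee_rot: [0.788, 0.558, 0.25, -0.069]
contact_force: [-7.3, -1.5, 9.0]
gripper_width: 46.7
```

```bash
python3 - <<'E'
from bed import *
where()
E
```

```text
t 13.78 bed [23.2 -0.6 79. ] rotvec vs nominal [ -0.    0.  160.1] J [-0.07  0.24 -0.36 -0.64 -0.76 -1.41] F_bed [-0.5  4.6 10.7] M_bed [1.29 0.64 0.06] w 46.7
```

move_arm([
  [0, 0, 0.04, 0, 0, 8, 255],
  [0, 0, 0.06, 0, 0, 15, 255],
  [0, 0, 0.06, 0, 0, 15, 255],
])

```text
clock: 14.15
position: [513.8, -44.7, 134.1]
ee_rot: [0.854, 0.451, 0.239, -0.1]
contact_force: [-8.6, -1.6, 11.2]
gripper_width: 47.0
```

```bash
python3 - <<'E'
from bed import *
where(); print(arm.read_state()['joint_efforts'].round(2)); snap('wrist','w8')
E
```

```text
t 14.15 bed [23.2 -0.6 78.9] rotvec vs nominal [  0.   0. 175.] J [-0.07  0.24 -0.36 -0.64 -0.76 -1.67] F_bed [-0.2  5.6 13. ] M_bed [1.48 0.7  0.27] w 47.0
[  1.09 -22.91  15.63   1.66   1.53  -0.42]
```

View pics/w8.png

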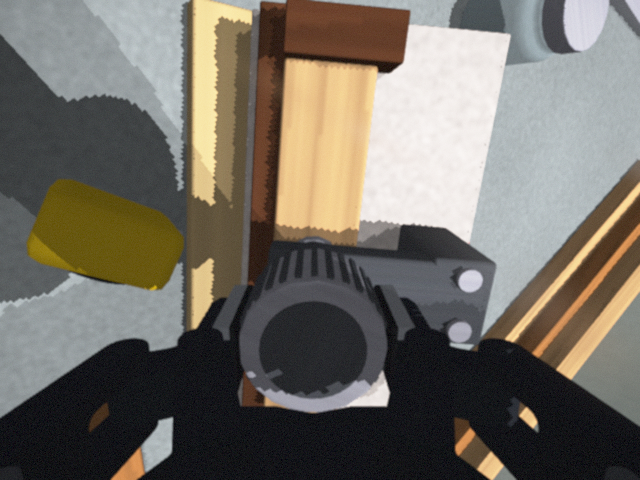

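```bash
python3 - <<'E'
from bed import *
M=np.array(arm.camera_params('wrist')['mount']);K=np.array(arm.camera_params('wrist')['mtx'])
for n in('w6','w7','w8'):
    d=np.load(f'pics/{n}.npz')['d']; u,v=np.meshgrid(np.arange(285,340,2),np.arange(325,380,2)); z=d[v,u]
    P=np.stack([(u-K[0,2])/K[0,0]*z,(v-K[1,2])/K[1,1]*z,z,np.ones_like(z)],-1)@M.T
    print(n,np.median(P[...,2]), np.median(P[...,0]))
E
python3 - <<'E'
import cv2,numpy as np
a=[cv2.resize(np.load(f'pics/{n}.npz')['im'][230:420,230:400],None,fx=2.3,fy=2.3,interpolation=cv2.INTER_CUBIC) for n in('w7','w8')]
cv2.imwrite('pics/k78.png',np.hstack(a))
E
```

```text
w6 -35.34454419664596 -0.547352826805138
w7 -35.379689087340196 -0.5469330599364683
w8 -35.450846353695475 -0.5460522214611844
```

View pics/k78.png

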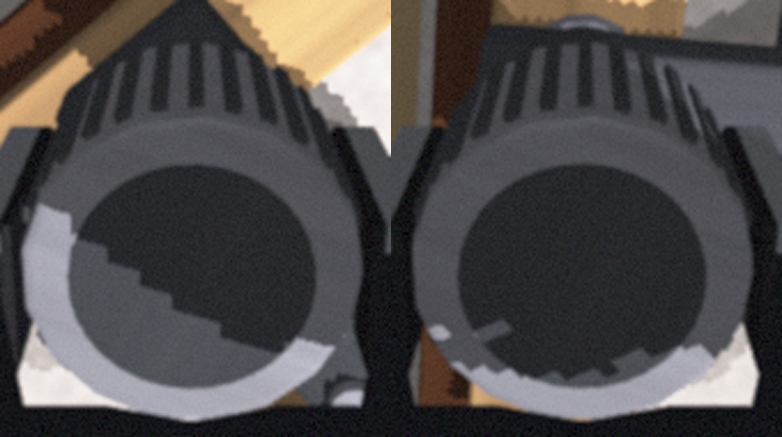

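move_arm([
  [0, 0, 0, 0, 0, 8, 255],
  [0, 0, 0, 0, 0, 16, 255],
  [0, 0, 0, 0, 0, 16, 255],
])

```text
clock: 14.58
position: [516.0, -47.1, 133.8]
ee_rot: [0.908, 0.33, 0.223, -0.129]
contact_force: [-2.9, -7.3, 2.5]
gripper_width: 46.6
```

```bash
python3 - <<'E'
from bed import *
where(); print(arm.read_state()['joint_efforts'].round(2))
E
```

```text
t 14.57 bed [22.6 -3.8 78.8] rotvec vs nominal [-1.000e-01  6.000e-01 -1.694e+02] J [-0.07  0.25 -0.36 -0.63 -0.75 -1.95] F_bed [-5.2 -2.4  5.9] M_bed [-0.82  2.05  1.42] w 46.6
[  2.34 -26.68  14.77  -0.38  -0.37  -1.52]
```

move_arm([
  [0, 0, 0, 0, 0, 0, 255],
  [0, 0, 0, 0, 0, 0, 255],
])

```text
clock: 14.82
position: [516.0, -47.1, 133.7]
ee_rot: [0.908, 0.33, 0.223, -0.129]
contact_force: [-1.4, -6.4, 3.2]
gripper_width: 46.7
```

```bash
python3 - <<'E'
from bed import *
where(); print(arm.read_state()['joint_efforts'].round(2)); snap('wrist','w9')
E
```

```text
t 14.82 bed [22.6 -3.8 78.8] rotvec vs nominal [-1.000e-01  6.000e-01 -1.694e+02] J [-0.07  0.25 -0.36 -0.63 -0.75 -1.95] F_bed [-3.5 -3.   5.7] M_bed [-0.7   2.05  1.46] w 46.7
[  2.18 -26.75  14.74  -0.35  -0.36  -1.42]
```

View pics/w9.png

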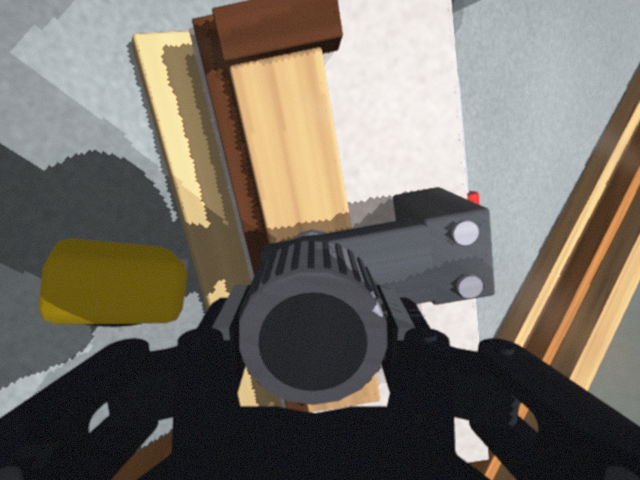

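move_arm([
  [0, 0, 0, 0, 0, 0, 200],
  [0, 0, 0, 0, 0, 0, 100],
  [0, 0, 0, 0, 0, 0, 0],
  [0, 0, 0, 0, 0, 0, 0],
  [0, 0, 0, 0, 0, 0, 0],
  [0, 0, 0, 0, 0, 0, 0],
])

```text
clock: 15.62
position: [514.6, -44.5, 132.5]
ee_rot: [0.909, 0.327, 0.222, -0.132]
contact_force: [-0.2, 0.1, -0.7]
gripper_width: 85.2
```

```bash
python3 - <<'E'
from bed import *
where(); snap('wrist','w10')
M=np.array(arm.camera_params('wrist')['mount']);K=np.array(arm.camera_params('wrist')['mtx'])
for n in('w8','w9','w10'):
    d=np.load(f'pics/{n}.npz')['d']; u,v=np.meshgrid(np.arange(290,335,2),np.arange(330,375,2)); z=d[v,u]
    P=np.stack([(u-K[0,2])/K[0,0]*z,(v-K[1,2])/K[1,1]*z,z,np.ones_like(z)],-1)@M.T
    print(n,np.median(P[...,2]), np.median(P[...,0]))
E
```

```text
t 15.62 bed [23.  -1.1 77.1] rotvec vs nominal [-0.000e+00  1.000e-01 -1.689e+02] J [-0.07  0.25 -0.36 -0.64 -0.75 -1.95] F_bed [-0.4  0.2 -0.6] M_bed [-0.01  1.01  0.04] w 85.2
w8 -35.407069110857975 -0.7443476898411465
w9 -35.48312950387499 -0.7455563421545488
w10 -37.24463086439883 -0.7391573629913004
```

View pics/w10.png

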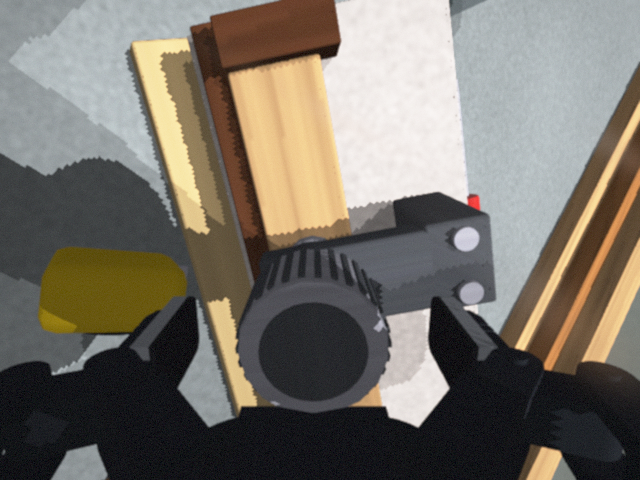

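move_arm([
  [0, 0, -0.3, 0, 0, -10, 0],
  [0, 0, -0.3, 0, 0, -20, 0],
  [0, 0, -0.3, 0, 0, -30, 0],
  [0, 0, -0.3, 0, 0, -40, 0],
  [0, 0, -0.3, 0, 0, -50, 0],
  [0, 0, -0.3, 0, 0, -60, 0],
  [0, 0, -0.3, 0, 0, -60, 0],
  [0, 0, -0.3, 0, 0, -60, 255],
  [0, 0, -0.3, 0, 0, -60, 255],
  [0, 0, -0.3, 0, 0, -60, 255],
  [0, 0, -0.3, 0, 0, -60, 255],
  [0, 0, -0.3, 0, 0, -60, 255],
])

```text
clock: 17.18
position: [513.5, -45.6, 135.5]
ee_rot: [0.624, 0.737, 0.259, -0.004]
contact_force: [-2.9, 0.5, 5.0]
gripper_width: 46.8
```

```bash
python3 - <<'E'
from bed import *
where(); snap('wrist','w11')
E
```

```text
t 17.18 bed [23.2 -1.  80.6] rotvec vs nominal [  0.   -0.  131.1] J [-0.08  0.24 -0.36 -0.64 -0.76 -0.91] F_bed [1.3 2.5 5. ] M_bed [ 0.74  0.6  -0.03] w 46.8
```

move_arm([
  [0, 0, 0.0, 0, 0, 5, 255],
  [0, 0, 0.0, 0, 0, 10, 255],
  [0, 0, 0.0, 0, 0, 10, 255],
])

```text
clock: 17.6
position: [513.5, -45.6, 135.5]
ee_rot: [0.685, 0.681, 0.257, -0.026]
contact_force: [-2.3, 0.9, 5.4]
gripper_width: 46.6
```

```bash
python3 - <<'E'
from bed import *
where(); snap('wrist','w12')
M=np.array(arm.camera_params('wrist')['mount']);K=np.array(arm.camera_params('wrist')['mtx'])
for n in('w11','w12'):
    d=np.load(f'pics/{n}.npz')['d']; u,v=np.meshgrid(np.arange(290,335,2),np.arange(330,375,2)); z=d[v,u]
    P=np.stack([(u-K[0,2])/K[0,0]*z,(v-K[1,2])/K[1,1]*z,z,np.ones_like(z)],-1)@M.T
    print(n,np.median(P[...,2]), np.median(P[...,0]))
a=[cv2.resize(np.load(f'pics/{n}.npz')['im'][230:420,230:400],None,fx=2.3,fy=2.3,interpolation=cv2.INTER_CUBIC) for n in('w11','w12')]
cv2.imwrite('pics/k1112.png',np.hstack(a))
E
```

```text
t 17.6 bed [23.1 -1.  80.5] rotvec vs nominal [  0.  -0. 141.] J [-0.08  0.24 -0.36 -0.64 -0.76 -1.08] F_bed [2.  2.4 5. ] M_bed [0.82 0.66 0.22] w 46.6
w11 -33.873765999857994 -0.9545329152960442
w12 -33.908402835440924 -0.9503107101499693
```

View pics/k1112.png

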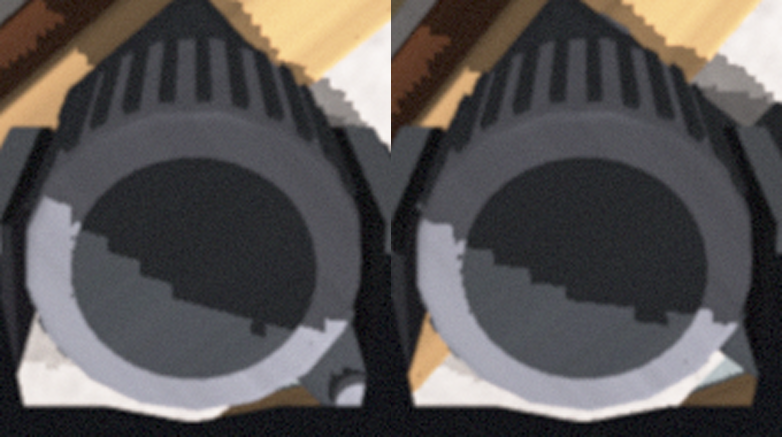

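move_arm([
  [0, 0, 0.0, 0, 0, 5, 255],
  [0, 0, 0.0, 0, 0, 10, 255],
  [0, 0, 0.0, 0, 0, 10, 255],
])

```text
clock: 18.02
position: [513.6, -45.6, 135.4]
ee_rot: [0.741, 0.62, 0.254, -0.048]
contact_force: [-4.1, 2.8, 5.2]
gripper_width: 46.9
```

```bash
python3 - <<'E'
from bed import *
where(); snap('wrist','w13')
M=np.array(arm.camera_params('wrist')['mount']);K=np.array(arm.camera_params('wrist')['mtx'])
for n in('w13',):
    d=np.load(f'pics/{n}.npz')['d']; u,v=np.meshgrid(np.arange(290,335,2),np.arange(330,375,2)); z=d[v,u]
    P=np.stack([(u-K[0,2])/K[0,0]*z,(v-K[1,2])/K[1,1]*z,z,np.ones_like(z)],-1)@M.T
    print(n,np.median(P[...,2]), np.median(P[...,0]))
E
```

```text
t 18.02 bed [23.1 -1.  80.4] rotvec vs nominal [ 1.000e-01 -0.000e+00  1.507e+02] J [-0.07  0.24 -0.36 -0.64 -0.76 -1.25] F_bed [2.2 5.  4.7] M_bed [0.94 0.71 1.25] w 46.9
w13 -33.89180973882762 -0.9395583105810387
```

move_arm([
  [0, 0, 0, 0, 0, 0, 150],
  [0, 0, 0, 0, 0, 0, 0],
  [0, 0, 0, 0, 0, 0, 0],
  [0, 0, 0, 0, 0, 0, 0],
  [0, 0, 0, 0, 0, 0, 0],
  [0, 0, -3, 0, 0, 0, 0],
  [0, 0, -7, 0, 0, 0, 0],
  [0, 0, -12, 0, 0, 0, 0],
  [0, 0, -16, 0, 0, 0, 0],
  [0, 0, -16, 0, 0, 0, 0],
])

```text
clock: 19.32
position: [463.7, -108.8, 277.2]
ee_rot: [0.742, 0.618, 0.256, -0.045]
contact_force: [0.1, -0.7, -0.4]
gripper_width: 85.0
```

```bash
python3 - <<'E'
from bed import *
where(); snap('wrist','w14')
s=arm.read_state(); d=np.load('pics/w14.npz')['d']
v,u=np.nonzero(d>0); P=w2b(unproj('wrist',u,v,d[v,u],s)); m=(P[:,2]>100)&(P[:,2]<132)&(abs(P[:,0]-22)<35)&(abs(P[:,1])<35)
print('knob top',np.median(P[m][:,2]))
m=(abs(P[:,0]-90)<10)&(abs(P[:,1]-70)<20);print('bed',np.median(P[m][:,2]))
m=(abs(P[:,0]-22)<10)&(abs(P[:,1]-75)<15);print('rail',np.median(P[m][:,2]))
for n in('side','top'):
    im,_=snap(n,n+'5')
    c=im[180:330,190:350] if n=='side' else im[100:270,230:430]
    cv2.imwrite(f'pics/{n}5c.png',cv2.resize(c,None,fx=3.5,fy=3.5,interpolation=cv2.INTER_CUBIC))
E
```

```text
t 19.32 bed [ 24.3  -2.5 243.5] rotvec vs nominal [ -0.   -0.7 151. ] J [-0.22  0.04 -0.23 -0.52 -1.09 -1.34] F_bed [-0.6 -0.5 -0.1] M_bed [0.04 0.98 0.  ] w 85.0
knob top 111.88858577687563
bed -1.1080990085438405
rail 20.98765078078689
```

View pics/w14.png

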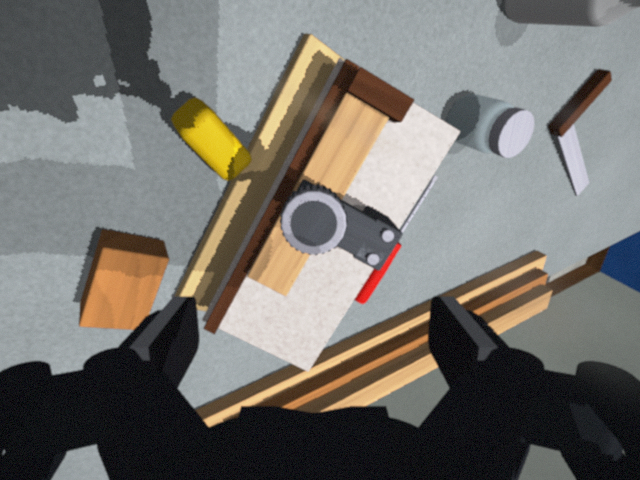

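View pics/side5c.png

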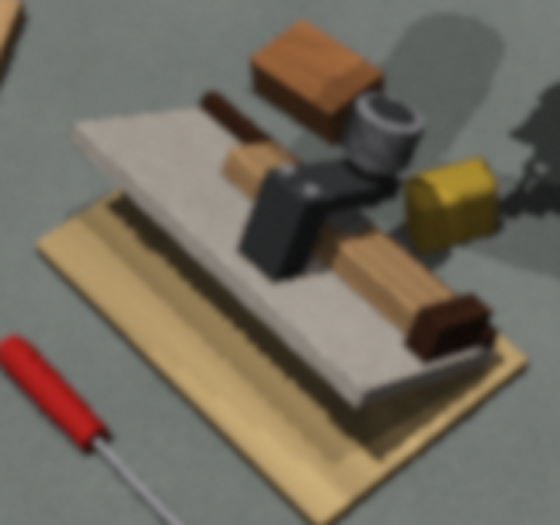

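```bash
python3 - <<'E'
from bed import *
where(); print(arm.job_done())
E
```

```text
t 19.48 bed [ 22.6  -0.5 239.4] rotvec vs nominal [  0.    0.  151.2] J [-0.22  0.04 -0.24 -0.53 -1.09 -1.34] F_bed [-0.9 -0.5 -1.1] M_bed [0.01 1.   0.02] w 85.5
the job is handed in; nothing more can be done
None
```

I butted the rail against the end stop, screwed the clamp knob down until it stopped, let go and handed the job in at 19.5 s. No verdict was reported.

**Rail:** I pushed its -y end about 37 mm along the ledge with shut fingers. It stopped where the sizes given say it should, and held there against an 11 N push. Later pictures show it flush with the stop, along the ledge and flat.

**Knob:** I turned it clockwise in one grip, then released and gripped it again to test it.
- It followed freely for 3.66 rad, sinking 9.1 mm as expected. It then sank about 1 mm more and stopped.
- Past that point the wrist torque climbed to 1.46 N m in the first grip and 1.25 N m in the second, with no further sinking. I take that as the dead stop.

**Other objects:** In the last pictures the tape measure and the other bystanders in view look unmoved. The gripper is open and well clear of the jig.

**What I could not confirm:**
- **Knob height:** the last depth reading puts its top about 113 mm above the bed. At the stop it should be 111.5 mm. That 1.5 mm gap is within the calibration error, so I relied on the torque.
- **Pad slip:** the pads slipped on the knob at the end of the first grip and again in the second.
- **Foot force:** the foot's grip on the rail was inferred from the torque and the lack of sinking, not measured.

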